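Put the red-capped sample vial on the balance

ROBOT

A 6-joint arm with a two-finger parallel gripper is mounted at the origin on the work surface. World frame = base frame: x ahead of the robot, y to its left, z up, the work surface at z = 0. Lengths are in mm, angles in rad, forces in N, time in s.
With the tool pointing down it reaches from about 350 to 775 mm from the base axis. Payload 7.3 kg.
Tool frame: the origin (TCP) lies at the very end of the fingers, on their centre line; the grasp point (between the pads) lies bot.grasp_offset behind it (bot.grasp_offset is the distance from the TCP to the grasp point, in mm); z points along the fingers, y is the line along which they close (so a half turn about z gives the same grasp; the last joint's range is limited). The gripper opens to 92 mm and grips with 3 to 60 N. Pads are 19 mm wide; open, the fingers measure 130 mm over their backs; the gripper's body (75 mm by 190 mm) begins 47 mm behind the grasp point.
Start: joints at [-1.282, 0.342, 1.524, -0, 1.275, -0.146], TCP at [221.169, -476.161, 226.741] pointing down, gripper open.
Joint ranges: [-2.53, 2.53], [-0.77, 2.02], [0.04, 2.7], [-1, 4.14], [0.28, 2.66], [-3.11, 3.11]. Speed limits (rad/s): [2.57, 2.57, 3.14, 3.14, 3.14, 3.14].

INTERFACE

Orientations are given as [roll, pitch, yaw] about the fixed x, y, z axes, in that order (R = Rz(yaw) Ry(pitch) Rx(roll)).
In Python, from plant import bot gives the robot as it stands. The module is installed in compiled form; this text tells all that it offers.
- The arm moves only by the shell command python3 -m handwheel 'ROWS'. ROWS is JSON, a list of rows, each an object of numbers: "claw": the finger opening in mm, from 0 to 91.8; "dx", "dy", "dz": the shift along the tool's x, y, z in mm; "rx", "ry", "rz": the turn, a rotation vector about the tool's x, y, z in rad. A call has 1 to 10 rows; each row shifts and turns the commanded pose from where the row before left it, along the tool's axes as they then stand; what a row does not reach is not made up. A row lasts 1/10 s, in which the tool goes at most 50 mm and 8.59 degrees, less where a joint would pass 70% of its speed; a pose out of reach is approached as far as the arm can. A call is refused whole if a number of a shift passes 50 or a number of a turn 0.15, either way. A call with a gripper value outside its range is refused whole. The fingers move at their own pace and stop on an object; the grip force is fixed at half the most. Time passes only in rows, so rows that do not move let the fingers close. It gives the time, the measured TCP pose, the force and the opening at its end, in the units of the state.
- bot.get_obs(): the state, without advancing time (a new reading comes with each control period).
- bot.capture(name): name is "side" or "top"; returns a dict with "frame" (400x640x3 uint8, red, green, blue), "camera_matrix" (3x3 intrinsics, pixels), "view" (4x4, takes a point from world to camera coordinates). Camera axes: x right, y down, z forward; pixel columns grow to the right and rows downward; lengths in mm; the calibration is good to about 2 mm. A picture is of the moment at which its call begins. There is no depth.
- bot.close_job(): hands the job in, once; it reports no verdict.
The state is a dict: "time": time; "joint_positions": joint angles; "dq": joint speeds; "tau": joint torques, N m; "tool_pos": TCP position; "tcp_rot": TCP orientation; "contact_force": force on the tool from outside, world axes, zero at the start; "moment": the same for the moment, N m; "grip_width": finger opening in mm.
Only numpy, scipy, OpenCV 4.12 (cv2) and the standard library are available. Lean on these libraries where they do the work, as an engineer would, in place of code of your own. Each camera call takes 0.05 s, during which the arm holds its last target. There are 200 camera calls.

TASK

Of the three small amber vials sunk in the dark metal block, take the red-capped one by its cap, draw it straight up out of its pocket and, keeping it upright, stand it gently on the round steel pan of the balance and let go. Leave the yellow-capped and blue-capped vials in their pockets.

Things in the scene. Friction and masses are not known exactly. Their poses are not given: they have to be found in the camera images.
- red_vial_mid (a point): Vial to move: amber glass body 28 mm wide, 42 mm tall, under a red cylindrical cap 22 mm wide, 34 mm tall; 76 mm in all, 35 to 70 g. Origin on its axis half-way up, 38 mm above its foot, z up the axis. It starts in a pocket 38 mm deep of a fixed dark metal block; the block's top is then level with the origin, and only the cap and 4 mm of glass stand above it. Grip the cap only.
- yellow_vial_mid (a point): Yellow-capped vial, otherwise the same as the red one, same origin, in another pocket of the same block; it stays there. The block is 160 x 160 mm and 53 mm high; its four round pockets, 31 mm wide, lie at the corners of a 75 mm square about its middle, and one is empty. Which vial is where varies.
- blue_vial_mid (a point): Blue-capped vial, otherwise the same as the red one, same origin, in another pocket of the same block; it stays there. Vials in neighbouring pockets are 75 mm apart, across the diagonal 106 mm.
- pan (a point): Centre of the top face of the balance's weighing pan: a flat round steel disc 120 mm in diameter, fixed (it does not sink), level, 75 mm above the bench, on a white balance 240 x 190 mm whose body is 54 mm high. Origin on the upper surface of the disc; z up, x pointing away from the balance's black display panel.

How it is judged (in metres and radians):
On the way:
1. the red-capped vial is drawn up clear of the block, upright (height (world z) of red_vial_mid above 0.1 m and angle between red_vial_mid's own z axis and vertical below 0.35 rad), for 0.1 s.
At the end, for the whole second after the job is handed in: The red-capped vial stands upright (within 10 degrees) and still on the balance pan, its axis within 50 mm of the pan's centre, released; the yellow-capped and blue-capped vials are still in their pockets, within 15 mm of where they were (horizontal distance between red_vial_mid and pan below 0.05 m and z of red_vial_mid in the frame of pan between 0.032 and 0.044 m and angle between red_vial_mid's own z axis and vertical below 0.17 rad and linear speed of red_vial below 0.03 m/s and distance of each of yellow_vial_mid, blue_vial_mid from where it was at the start of the episode below 0.015 m); the robot touches nothing.
It fails at once if the red-capped vial is tipped more than about 30 degrees (angle between red_vial_mid's own z axis and vertical above 0.52 rad).
It fails at once if the red-capped vial is dropped or slammed onto the pan: faster than 0.55 m/s (a fall of about 15 mm) when it is close above the pan (horizontal distance between red_vial_mid and pan below 0.075 m and z of red_vial_mid in the frame of pan below 0.048 m and linear speed of red_vial above 0.55 m/s).
It fails at once if the yellow-capped or blue-capped vial is pulled out of its pocket or knocked about (moved more than 25 mm) (distance of any of yellow_vial_mid, blue_vial_mid from where it was at the start of the episode above 0.025 m).
It also fails if it takes over 35 s, if anything falls off the work surface, if the arm or the gripper's body presses on something with over 40 N, if the wrist force passes 120 N, or if a joint passes its speed limit or range.

## Working session

There is one attempt and no reset: what is moved stays moved. The work goes in short steps, Python scripts to look and compute and a shell command to move; the robot and the scene stay as the last step left them, time stands still between calls to the robot, and variables do not carry over. Pictures are saved under pics/ and viewed, on a budget of 10 in all, crops included, one or two more only if the job needs it, and the job is handed in when it is done.

```bash
mkdir -p pics; python3 - <<'E'
from plant import bot
import cv2,numpy as np
for n in("top","side"):
    c=bot.capture(n); cv2.imwrite(f"pics/{n}0.png",c["frame"][:,:,::-1])
    print(n,c["camera_matrix"].round(1).tolist(),np.round(c["view"],3).tolist())
    np.savez(f"{n}0.npz",**c)
print(bot.get_obs(),bot.grasp_offset)
E
```

```text
top [[405.5, 0.0, 316.1], [0.0, 405.5, 201.2], [0.0, 0.0, 1.0]] [[0.004, -1.0, -0.029, 5.176], [-0.986, 0.001, -0.169, 538.306], [0.169, 0.029, -0.985, 776.772], [0.0, 0.0, 0.0, 1.0]]
side [[405.7, 0.0, 317.6], [0.0, 405.7, 196.5], [0.0, 0.0, 1.0]] [[-0.948, -0.319, 0.012, 497.47], [-0.24, 0.686, -0.687, 180.224], [0.211, -0.654, -0.726, 821.156], [0.0, 0.0, 0.0, 1.0]]
{'time': 0.1, 'joint_positions': array([-1.28198879e+00,  3.42640955e-01,  1.52492758e+00,  5.78150456e-06,
        1.27539945e+00, -1.46044774e-01]), 'dq': array([-0.00123038, -0.001669  , -0.00318028,  0.00043448,  0.00057943,
        0.00071559]), 'tau': array([ 1.13734426e-03, -4.32004237e+01, -2.44694549e+01,  7.20122340e-02,
        5.26709540e-02, -5.77289939e-05]), 'tool_pos': array([ 221.06528799, -475.78468619,  226.11861161]), 'tcp_rot': array([-3.14023277e+00, -2.05616626e-04,  4.34850486e-01]), 'contact_force': array([ 0.67427246, -0.37951876, -0.194849  ]), 'moment': array([ 0.02901474, -0.0036807 ,  0.03012086]), 'grip_width': 92.03405328922612} 18.8
```

View pics/top0.png

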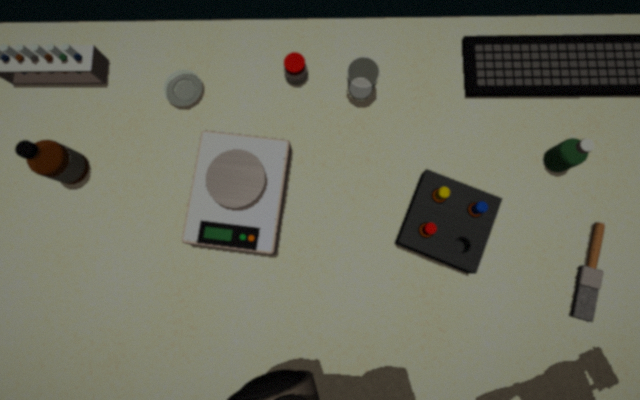

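View pics/side0.png

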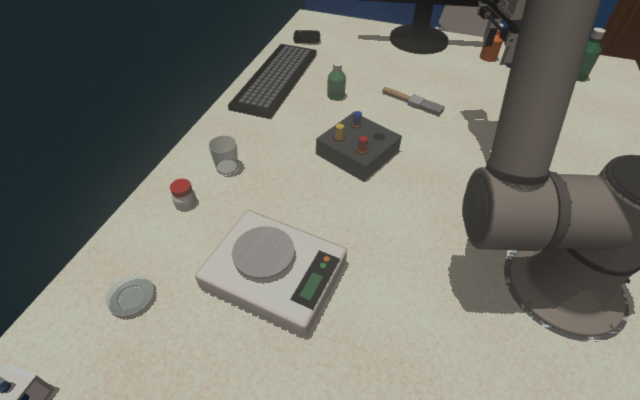

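The top view shows red at (430,229), yellow at (444,193), blue at (481,208), the empty pocket at (463,245) and the pan at (236,179). The side view shows red at (363,145), yellow at (340,132), blue at (357,120) and the pan at (264,252). The cap runs from z = 57 to 91 and the pan is at z = 75.

```bash
cat > h.py <<'E'
import cv2,numpy as np
def load(n): return dict(np.load(n))
def proj(c,P):
    q=np.atleast_2d(P)@c["view"][:3,:3].T+c["view"][:3,3]; q=q@c["camera_matrix"].T; return q[:,:2]/q[:,2:]
def atz(c,uv,z):
    R,t=c["view"][:3,:3],c["view"][:3,3]; o=-R.T@t
    d=R.T@np.linalg.solve(c["camera_matrix"],[uv[0],uv[1],1]); return o+d*(z-o[2])/d[2]
def tri(c1,u1,c2,u2):
    return cv2.triangulatePoints(*[c["camera_matrix"]@c["view"][:3] for c in(c1,c2)],np.float64(u1),np.float64(u2)).ravel()
def blob(c,near,col,r=14):
    f=c["frame"]; hsv=cv2.cvtColor(f,cv2.COLOR_RGB2HSV).astype(int); h,s,v=hsv[...,0],hsv[...,1],hsv[...,2]
    hh={'r':(h<5)|(h>172),'y':(h>22)&(h<34),'b':(h>105)&(h<130)}[col]
    m=(hh&(s>140)&(v>60)).astype(np.uint8); k=np.zeros_like(m); cv2.circle(k,near,r,1,-1); m*=k
    y,x=np.nonzero(m); return np.array([x.mean(),y.mean()]),len(x)
E
python3 - <<'E'
from h import *
t,s=load("top0.npz"),load("side0.npz")
for k,a,b in(('r',(430,229),(363,145)),('y',(444,193),(340,132)),('b',(481,208),(357,120))):
    u,n=blob(t,a,k);w,m=blob(s,b,k);X=tri(t,u,s,w);X=X[:3]/X[3]
    print(k,u.round(1),n,w.round(1),m,X.round(1),atz(t,u,76).round(1),atz(s,w,76).round(1))
# pan ellipse: top contour fit
for c,uv in((t,(236,179)),(s,(264,252))):
    g=cv2.cvtColor(c["frame"],cv2.COLOR_RGB2LAB)
    d=np.linalg.norm(c["frame"].astype(int)-np.median(c["frame"][uv[1]-5:uv[1]+5,uv[0]-5:uv[0]+5].reshape(-1,3),0),axis=2)
    m=(d<35).astype(np.uint8); m=cv2.morphologyEx(m,cv2.MORPH_OPEN,np.ones((3,3)))
    l=cv2.connectedComponents(m)[1]; m=(l==l[uv[1],uv[0]]).astype(np.uint8)
    ct=max(cv2.findContours(m,0,1)[0],key=len); e=cv2.fitEllipse(cv2.convexHull(ct)); print(e,atz(c,e[0],75).round(1))
    P=atz(c,e[0],75); r=[np.linalg.norm(atz(c,q[0],75)-P) for q in ct]; print("radius",np.percentile(r,[5,50,95]).round(1))
    # display panel
E
```

```text
r [430.5 227.7] 122 [363.1 138.2] 28 [ 479.5 -210.4   92.6] [ 481.5 -214.6   76. ] [ 483.1 -231.3   76. ]
y [443.9 191.7] 123 [nan nan] 0 [nan nan nan] [ 551.8 -243.4   76. ] [nan nan nan]
b [481.8 206.2] 105 [nan nan] 0 [nan nan nan] [ 523.1 -314.5   76. ] [nan nan nan]
((234.6641845703125, 178.1309051513672), (57.58158874511719, 62.34499740600586), 55.696044921875) [580.1 167.2  75. ]
radius [57.4 59.5 61.6]
((262.4989318847656, 251.39248657226562), (49.9648551940918, 62.58876037597656), 78.05020904541016) [580.6 168.9  75. ]
radius [55.  58.5 61.8]h.py:14: RuntimeWarning: Mean of empty slice.
  y,x=np.nonzero(m); return np.array([x.mean(),y.mean()]),len(x)
  ret = ret.dtype.type(ret / rcount)
```

Pan at about (580,168), and both views agree with a radius near 60. Next I refine the caps by fitting the cap cylinder's silhouette in both views.

```bash
python3 - <<'E'
from h import *
from scipy.optimize import least_squares
t,s=load("top0.npz"),load("side0.npz")
a=np.linspace(0,6.28,40)
def cen(c,xy):
    P=np.array([[xy[0]+11*np.cos(q),xy[1]+11*np.sin(q),z] for z in(57,91) for q in a])
    h=cv2.convexHull(proj(c,P).astype(np.float32)); M=cv2.moments(h); return np.array([M['m10'],M['m01']])/M['m00'],M['m00']
def seg(c,near,col):
    x,y=near; f=c["frame"].astype(int); r,g,b=f[...,0],f[...,1],f[...,2]
    m={'r':(r>2.2*g)&(r>2*b)&(r>60),'y':(r>1.9*b)&(g>.68*r)&(r>70),'b':(b>1.5*r)&(b>1.2*g)&(b>50)}[col]
    k=np.zeros(m.shape,bool); k[y-14:y+14,x-12:x+12]=1; Y,X=np.nonzero(m&k); return np.array([X.mean(),Y.mean()]),len(X)
for k,p,q in(('r',(430,229),(363,145)),('y',(444,193),(340,132)),('b',(481,208),(357,120))):
    m=[seg(t,p,k),seg(s,q,k)]
    for i in(0,1):
        c=(t,s)[i]; R=least_squares(lambda v:cen(c,v)[0]-m[i][0],[500,-240],x_scale=10,diff_step=1e-3)
        print(k,i,m[i][0].round(1),m[i][1],round(cen(c,R.x)[1]),R.x.round(1))
E
python3 - <<'E'
import sys; sys.path.insert(0,'.')
from h import *
t,s=load("top0.npz"),load("side0.npz")
A=cv2.resize(t["frame"][160:280,380:510],None,fx=3,fy=3,interpolation=2);B=cv2.resize(s["frame"][100:180,310:410],None,fx=4,fy=4.5,interpolation=2)
cv2.imwrite("pics/crop1.png",np.hstack([A,B])[:,:,::-1])
E
```

```text
r 0 [429.3 228.2] 147 158 [ 480.5 -212.3]
r 1 [363.2 138.2] 17 132 [ 483.3 -233.7]
y 0 [444.2 191.7] 112 167 [ 552.  -244.2]
y 1 [339.3 126. ] 30 124 [ 554.6 -262. ]
b 0 [482.  206.4] 117 184 [ 523.  -315.1]
b 1 [357.  113.4] 24 117 [ 525.5 -331.9]
```

View pics/crop1.png

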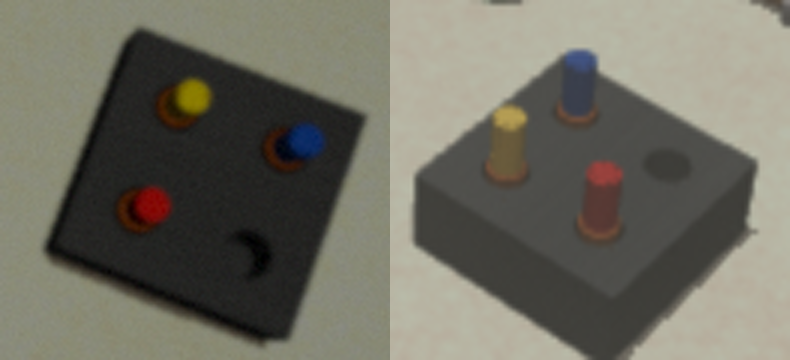

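The crop shows the three caps and the empty pocket. My masks caught mainly the cap tops, so I'll intersect those centres with z = 91, and also use the block's corners.

```bash
python3 - <<'E'
from h import *
t,s=load("top0.npz"),load("side0.npz")
T=lambda x,y:(380+x/3-.3,160+y/3-.3); S=lambda x,y:(310+(x-390)/4-.4,100+y/4.5-.4)
for k,a,b in(('r',(152,205),(604,173)),('y',(194,96),(510,118)),('b',(307,141),(580,60))):
    print(k,atz(t,T(*a),91).round(1),atz(s,S(*b),91).round(1))
for nm,f,c,pts in(('top',T,t,[(138,30),(364,117),(288,338),(50,247)]),('side',S,s,[(415,176),(566,57),(756,163),(612,297)])):
    P=np.array([atz(c,f(*p),53) for p in pts]); print(nm,P[:,:2].round(0).tolist(),P.mean(0).round(1),np.linalg.norm(P-np.roll(P,1,0),axis=1).round(0))
# glass ring centres z=55
for k,b in(('r',(600,222)),('y',(507,168)),('b',(577,108)),('e',(667,164))): print(k,atz(s,S(*b),55).round(1))
f=t["frame"]
E
```

```text
r [ 479.3 -210.5   91. ] [ 480. -213.   91.]
y [ 548.8 -240.    91. ] [ 548.4 -241.1   91. ]
b [ 519.8 -309.1   91. ] [ 520.9 -310.2   91. ]
top [[602.0, -216.0], [542.0, -362.0], [397.0, -303.0], [456.0, -153.0]] [ 499.1 -258.4   53. ] [159. 158. 156. 162.]
side [[604.0, -217.0], [542.0, -364.0], [397.0, -303.0], [458.0, -159.0]] [ 499.9 -260.8   53. ] [157. 159. 157. 157.]
r [ 479.6 -214.9   55. ]
y [ 548.7 -241.7   55. ]
b [ 520.5 -312.8   55. ]
e [ 451.2 -280.2   55. ]
```

The measurements agree: red (480,-212), yellow (549,-241), blue (520,-310), block edges at -22.8°. I'll close the fingers along the red–empty line (yaw -0.398), clear of the yellow vial. First I move over the red vial at the present height, then turn.

```bash
python3 -m handwheel '[{"claw":60,"dx":34.6,"dy":-13},{"claw":60,"dx":34.6,"dy":-13},{"claw":60,"dx":34.6,"dy":-13},{"claw":60,"dx":34.6,"dy":-13},{"claw":60,"dx":34.6,"dy":-13},{"claw":60,"dx":34.6,"dy":-13},{"claw":60,"dx":34.6,"dy":-13},{"claw":60,"dx":34.6,"dy":-13},{"claw":60,"dx":34.6,"dy":-13},{"claw":60,"dx":34.6,"dy":-13}]'
python3 -m handwheel '[{"claw":60,"rz":0.139},{"claw":60,"rz":0.139},{"claw":60,"rz":0.139},{"claw":60,"rz":0.139},{"claw":60,"rz":0.139},{"claw":60,"rz":0.139},{"claw":60,"dz":30},{"claw":60,"dz":30},{"claw":60},{"claw":60}]'
```

```text
invalid input at $[0]: expected keys claw, dx, dy, dz, rx, ry, rz
invalid input at $[0]: expected keys claw, dx, dy, dz, rx, ry, rz
```

All keys are required in each row.

```bash
python3 -m handwheel '[{"claw":60,"dx":34.6,"dy":-13,"dz":0,"rx":0,"ry":0,"rz":0},{"claw":60,"dx":34.6,"dy":-13,"dz":0,"rx":0,"ry":0,"rz":0},{"claw":60,"dx":34.6,"dy":-13,"dz":0,"rx":0,"ry":0,"rz":0},{"claw":60,"dx":34.6,"dy":-13,"dz":0,"rx":0,"ry":0,"rz":0},{"claw":60,"dx":34.6,"dy":-13,"dz":0,"rx":0,"ry":0,"rz":0},{"claw":60,"dx":34.6,"dy":-13,"dz":0,"rx":0,"ry":0,"rz":0},{"claw":60,"dx":34.6,"dy":-13,"dz":0,"rx":0,"ry":0,"rz":0},{"claw":60,"dx":34.6,"dy":-13,"dz":0,"rx":0,"ry":0,"rz":0},{"claw":60,"dx":34.6,"dy":-13,"dz":0,"rx":0,"ry":0,"rz":0},{"claw":60,"dx":34.6,"dy":-13,"dz":0,"rx":0,"ry":0,"rz":0}]'
python3 -m handwheel '[{"claw":60,"dx":0,"dy":0,"dz":0,"rx":0,"ry":0,"rz":0.139},{"claw":60,"dx":0,"dy":0,"dz":0,"rx":0,"ry":0,"rz":0.139},{"claw":60,"dx":0,"dy":0,"dz":0,"rx":0,"ry":0,"rz":0.139},{"claw":60,"dx":0,"dy":0,"dz":0,"rx":0,"ry":0,"rz":0.139},{"claw":60,"dx":0,"dy":0,"dz":0,"rx":0,"ry":0,"rz":0.139},{"claw":60,"dx":0,"dy":0,"dz":0,"rx":0,"ry":0,"rz":0.139},{"claw":60,"dx":0,"dy":0,"dz":30,"rx":0,"ry":0,"rz":0},{"claw":60,"dx":0,"dy":0,"dz":30,"rx":0,"ry":0,"rz":0},{"claw":60,"dx":0,"dy":0,"dz":0,"rx":0,"ry":0,"rz":0},{"claw":60,"dx":0,"dy":0,"dz":0,"rx":0,"ry":0,"rz":0}]'
```

```text
time: 1.1
tool_pos: [481.0, -211.1, 226.4]
tcp_rot: [-3.141, 0.0, 0.435]
contact_force: [-1.1, 0.2, 0.3]
grip_width: 60.1
time: 2.1
tool_pos: [480.2, -212.5, 166.9]
tcp_rot: [-3.141, 0.001, -0.399]
contact_force: [-0.0, 0.0, 0.6]
grip_width: 60.0
```

```bash
python3 -m handwheel '[{"claw":60,"dx":0,"dy":0,"dz":30,"rx":0,"ry":0,"rz":0},{"claw":60,"dx":0,"dy":0,"dz":30,"rx":0,"ry":0,"rz":0},{"claw":60,"dx":0,"dy":0,"dz":0,"rx":0,"ry":0,"rz":0}]'
python3 - <<'E'
from h import *
from plant import bot
o=[]
for n,(x,y,w,h) in(("side",(290,40,130,150)),("top",(370,130,150,150))):
    c=bot.capture(n); np.savez(n+"1.npz",**c)
    print(n,proj(c,[[480.2,-212.5,107],[480,-212,91]]).round(1).tolist())
    o.append(cv2.resize(c["frame"][y:y+h,x:x+w],None,fx=2.7,fy=3,interpolation=2))
cv2.imwrite("pics/c2.png",np.hstack(o)[:,:,::-1])
E
```

```text
time: 2.4
tool_pos: [479.1, -211.8, 105.2]
tcp_rot: [-3.141, 0.004, -0.399]
contact_force: [-0.6, 0.3, 0.5]
grip_width: 60.1
side [[363.6, 132.9], [363.0, 138.3]]
top [[433.6, 226.6], [431.2, 227.6]]
```

View pics/c2.png

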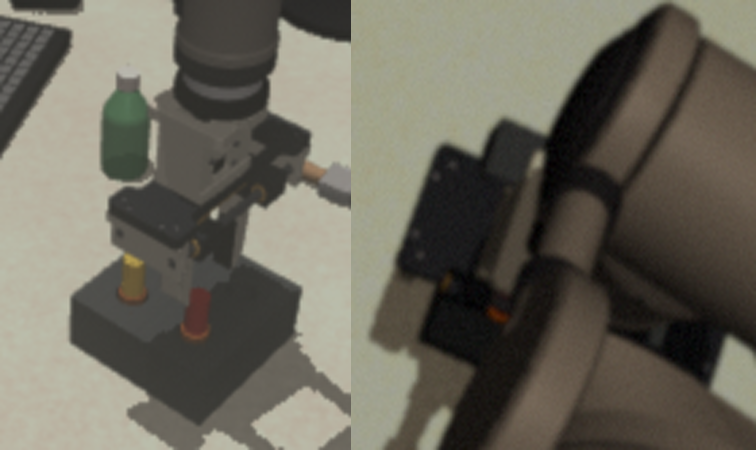

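In the side view, the open fingers straddle the red cap at crop (198,312), and the projected TCP (199,279) lies on its axis. The yellow vial is clear. I'll descend so that the tips stay just above the glass, then close.

```bash
python3 -m handwheel '[{"claw":60,"dx":0,"dy":0,"dz":15,"rx":0,"ry":0,"rz":0},{"claw":60,"dx":0,"dy":0,"dz":15,"rx":0,"ry":0,"rz":0},{"claw":60,"dx":0,"dy":0,"dz":14,"rx":0,"ry":0,"rz":0},{"claw":60,"dx":0,"dy":0,"dz":0,"rx":0,"ry":0,"rz":0},{"claw":60,"dx":0,"dy":0,"dz":0,"rx":0,"ry":0,"rz":0}]'
python3 -m handwheel '[{"claw":10,"dx":0,"dy":0,"dz":0,"rx":0,"ry":0,"rz":0},{"claw":10,"dx":0,"dy":0,"dz":0,"rx":0,"ry":0,"rz":0},{"claw":10,"dx":0,"dy":0,"dz":0,"rx":0,"ry":0,"rz":0},{"claw":10,"dx":0,"dy":0,"dz":0,"rx":0,"ry":0,"rz":0},{"claw":10,"dx":0,"dy":0,"dz":0,"rx":0,"ry":0,"rz":0},{"claw":10,"dx":0,"dy":0,"dz":0,"rx":0,"ry":0,"rz":0}]'
```

```text
time: 3.0
tool_pos: [481.3, -213.2, 64.5]
tcp_rot: [3.141, -0.003, -0.399]
contact_force: [-0.1, 0.1, -0.6]
grip_width: 59.9
time: 3.6
tool_pos: [480.2, -212.5, 62.7]
tcp_rot: [3.142, -0.0, -0.399]
contact_force: [-0.2, -0.2, 0.6]
grip_width: 21.3
```

The grip holds at 21.3 mm, which fits the 22 mm cap, with no side force. I lift straight up, slowly at first.

```bash
python3 -m handwheel '[{"claw":10,"dx":0,"dy":0,"dz":-3,"rx":0,"ry":0,"rz":0},{"claw":10,"dx":0,"dy":0,"dz":-6,"rx":0,"ry":0,"rz":0},{"claw":10,"dx":0,"dy":0,"dz":-10,"rx":0,"ry":0,"rz":0},{"claw":10,"dx":0,"dy":0,"dz":-10,"rx":0,"ry":0,"rz":0},{"claw":10,"dx":0,"dy":0,"dz":-6,"rx":0,"ry":0,"rz":0}]'
python3 -m handwheel '[{"claw":10,"dx":0,"dy":0,"dz":-8,"rx":0,"ry":0,"rz":0},{"claw":10,"dx":0,"dy":0,"dz":-16,"rx":0,"ry":0,"rz":0},{"claw":10,"dx":0,"dy":0,"dz":-20,"rx":0,"ry":0,"rz":0},{"claw":10,"dx":0,"dy":0,"dz":-20,"rx":0,"ry":0,"rz":0},{"claw":10,"dx":0,"dy":0,"dz":-12,"rx":0,"ry":0,"rz":0},{"claw":10,"dx":0,"dy":0,"dz":-4,"rx":0,"ry":0,"rz":0},{"claw":10,"dx":0,"dy":0,"dz":0,"rx":0,"ry":0,"rz":0},{"claw":10,"dx":0,"dy":0,"dz":0,"rx":0,"ry":0,"rz":0}]'
python3 - <<'E'
from h import *
from plant import bot
c=bot.capture("side"); np.savez("side2.npz",**c)
p=np.array(bot.get_obs()["tool_pos"]);print(p,proj(c,[p+[0,0,-10],p+[0,0,-48]]).round(1).tolist())
cv2.imwrite("pics/s2.png",cv2.resize(c["frame"][20:200,280:440],None,fx=3,fy=3,interpolation=2)[:,:,::-1])
E
```

```text
time: 4.1
tool_pos: [480.7, -212.8, 99.3]
tcp_rot: [3.141, -0.002, -0.399]
contact_force: [-0.4, -0.1, -0.1]
grip_width: 21.4
time: 4.9
tool_pos: [479.8, -212.3, 176.9]
tcp_rot: [-3.141, 0.002, -0.399]
contact_force: [-0.3, 0.1, -0.8]
grip_width: 21.4
[ 479.72446555 -212.23072237  176.76554049] [[366.2, 112.4], [364.6, 125.7]]
```

View pics/s2.png

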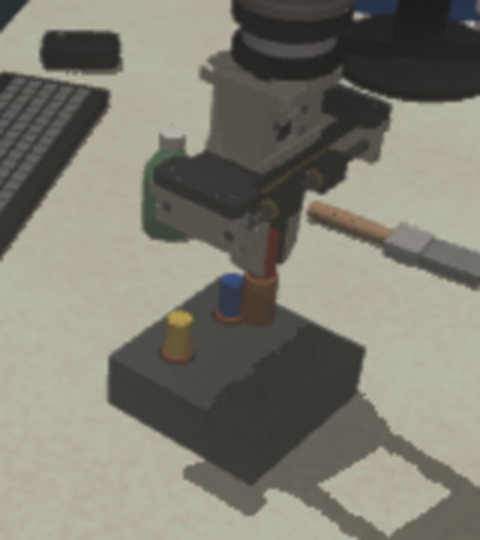

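The vial is out and upright in the side view, foot near crop (259,320), with yellow and blue still seated. Next I carry it to the pan along tool (-55,-389), with smooth starts and stops.

```bash
python3 -m handwheel '[{"claw":10,"dx":-2,"dy":-14,"dz":0,"rx":0,"ry":0,"rz":0},{"claw":10,"dx":-3.7,"dy":-26,"dz":0,"rx":0,"ry":0,"rz":0},{"claw":10,"dx":-4.8,"dy":-34,"dz":0,"rx":0,"ry":0,"rz":0},{"claw":10,"dx":-5.1,"dy":-36,"dz":0,"rx":0,"ry":0,"rz":0},{"claw":10,"dx":-5.1,"dy":-36,"dz":0,"rx":0,"ry":0,"rz":0},{"claw":10,"dx":-5.1,"dy":-36,"dz":0,"rx":0,"ry":0,"rz":0},{"claw":10,"dx":-5.1,"dy":-36,"dz":0,"rx":0,"ry":0,"rz":0},{"claw":10,"dx":-5.1,"dy":-36,"dz":0,"rx":0,"ry":0,"rz":0}]'
python3 -m handwheel '[{"claw":10,"dx":-5.1,"dy":-36,"dz":0,"rx":0,"ry":0,"rz":0},{"claw":10,"dx":-5.1,"dy":-36,"dz":0,"rx":0,"ry":0,"rz":0},{"claw":10,"dx":-4.3,"dy":-30,"dz":0,"rx":0,"ry":0,"rz":0},{"claw":10,"dx":-2.8,"dy":-20,"dz":0,"rx":0,"ry":0,"rz":0},{"claw":10,"dx":-1.4,"dy":-10,"dz":0,"rx":0,"ry":0,"rz":0},{"claw":10,"dx":-0.6,"dy":-3.4,"dz":0,"rx":0,"ry":0,"rz":0},{"claw":10,"dx":0,"dy":0,"dz":0,"rx":0,"ry":0,"rz":0},{"claw":10,"dx":0,"dy":0,"dz":0,"rx":0,"ry":0,"rz":0}]'
python3 - <<'E'
from h import *
from plant import bot
c=bot.capture("side"); np.savez("side3.npz",**c)
p=np.array(bot.get_obs()["tool_pos"]);print(p,proj(c,[p+[0,0,-10],p+[0,0,-48],[580,168,75]]).round(1).tolist())
cv2.imwrite("pics/s3.png",cv2.resize(c["frame"][100:340,170:370],None,fx=2.5,fy=2.5,interpolation=2)[:,:,::-1])
E
```

```text
time: 5.75
tool_pos: [545.5, 38.1, 177.2]
tcp_rot: [3.141, 0.001, -0.399]
contact_force: [0.4, 0.2, -0.5]
grip_width: 21.5
time: 6.55
tool_pos: [580.4, 166.9, 177.6]
tcp_rot: [3.141, 0.0, -0.4]
contact_force: [-0.0, -1.2, -0.4]
grip_width: 21.6
[580.50312687 166.77035001 177.70868934] [[258.5, 219.4], [260.4, 232.8], [263.0, 251.1]]
```

View pics/s3.png

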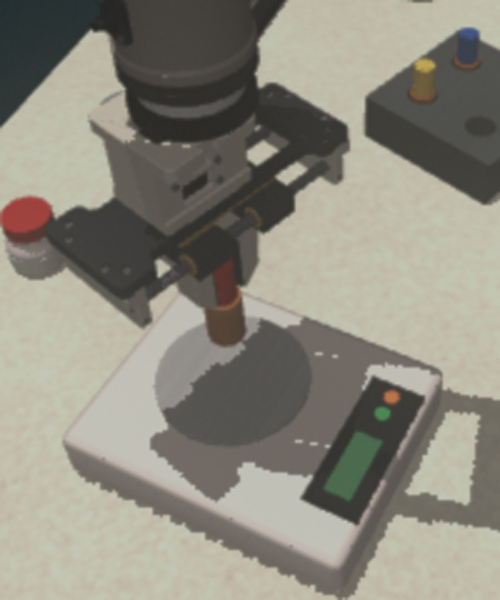

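The vial hangs upright over the pan, with its foot at crop (226,342) as predicted. The foot should touch at TCP z ≈ 122.7, so I go down to about 126 and then creep.

```bash
python3 -m handwheel '[{"claw":10,"dx":0,"dy":0,"dz":6,"rx":0,"ry":0,"rz":0},{"claw":10,"dx":0,"dy":0,"dz":12,"rx":0,"ry":0,"rz":0},{"claw":10,"dx":0,"dy":0,"dz":14,"rx":0,"ry":0,"rz":0},{"claw":10,"dx":0,"dy":0,"dz":10,"rx":0,"ry":0,"rz":0},{"claw":10,"dx":0,"dy":0,"dz":6,"rx":0,"ry":0,"rz":0},{"claw":10,"dx":0,"dy":0,"dz":3,"rx":0,"ry":0,"rz":0},{"claw":10,"dx":0,"dy":0,"dz":1,"rx":0,"ry":0,"rz":0},{"claw":10,"dx":0,"dy":0,"dz":0,"rx":0,"ry":0,"rz":0},{"claw":10,"dx":0,"dy":0,"dz":0,"rx":0,"ry":0,"rz":0}]'
python3 -m handwheel '[{"claw":10,"dx":0,"dy":0,"dz":1,"rx":0,"ry":0,"rz":0},{"claw":10,"dx":0,"dy":0,"dz":0,"rx":0,"ry":0,"rz":0}]'
python3 -m handwheel '[{"claw":10,"dx":0,"dy":0,"dz":1,"rx":0,"ry":0,"rz":0},{"claw":10,"dx":0,"dy":0,"dz":0,"rx":0,"ry":0,"rz":0}]'
```

```text
time: 7.5
tool_pos: [580.9, 167.8, 126.2]
tcp_rot: [-3.141, -0.001, -0.399]
contact_force: [-0.2, 0.5, -0.6]
grip_width: 21.8
time: 7.7
tool_pos: [580.6, 167.8, 124.8]
tcp_rot: [-3.142, -0.0, -0.399]
contact_force: [-0.1, -0.1, -1.0]
grip_width: 21.2
time: 7.9
tool_pos: [580.6, 167.7, 123.6]
tcp_rot: [3.141, 0.0, -0.399]
contact_force: [-0.5, 0.2, -1.0]
grip_width: 21.2
```

```bash
python3 -m handwheel '[{"claw":10,"dx":0,"dy":0,"dz":0.8,"rx":0,"ry":0,"rz":0},{"claw":10,"dx":0,"dy":0,"dz":0,"rx":0,"ry":0,"rz":0},{"claw":10,"dx":0,"dy":0,"dz":0,"rx":0,"ry":0,"rz":0}]'
python3 -m handwheel '[{"claw":10,"dx":0,"dy":0,"dz":0.6,"rx":0,"ry":0,"rz":0},{"claw":10,"dx":0,"dy":0,"dz":0,"rx":0,"ry":0,"rz":0},{"claw":10,"dx":0,"dy":0,"dz":0,"rx":0,"ry":0,"rz":0}]'
```

```text
time: 8.2
tool_pos: [580.6, 167.7, 122.9]
tcp_rot: [3.141, -0.0, -0.399]
contact_force: [-0.3, 0.4, -0.8]
grip_width: 21.1
time: 8.5
tool_pos: [580.8, 167.8, 122.7]
tcp_rot: [-3.141, -0.001, -0.399]
contact_force: [-1.2, -1.0, 4.0]
grip_width: 21.1
```

Contact: +4 N at z = 122.7, exactly where expected. I open the fingers gradually and evenly, then rise.

```bash
python3 -m handwheel '[{"claw":24,"dx":0,"dy":0,"dz":0,"rx":0,"ry":0,"rz":0},{"claw":28,"dx":0,"dy":0,"dz":0,"rx":0,"ry":0,"rz":0},{"claw":40,"dx":0,"dy":0,"dz":0,"rx":0,"ry":0,"rz":0},{"claw":60,"dx":0,"dy":0,"dz":0,"rx":0,"ry":0,"rz":0},{"claw":60,"dx":0,"dy":0,"dz":0,"rx":0,"ry":0,"rz":0},{"claw":60,"dx":0,"dy":0,"dz":0,"rx":0,"ry":0,"rz":0}]'
python3 - <<'E'
from h import *
from plant import bot
c=bot.capture("side")
print(proj(c,[[580,168,75],[580,168,151]]).round(1).tolist())
cv2.imwrite("pics/s4.png",cv2.resize(c["frame"][100:340,170:370],None,fx=2.5,fy=2.5,interpolation=2)[:,:,::-1])
E
```

```text
time: 9.1
tool_pos: [580.6, 167.7, 122.2]
tcp_rot: [3.141, 0.0, -0.399]
contact_force: [0.0, 0.9, 0.3]
grip_width: 55.1
[[263.0, 251.1], [259.3, 226.0]]
```

View pics/s4.png

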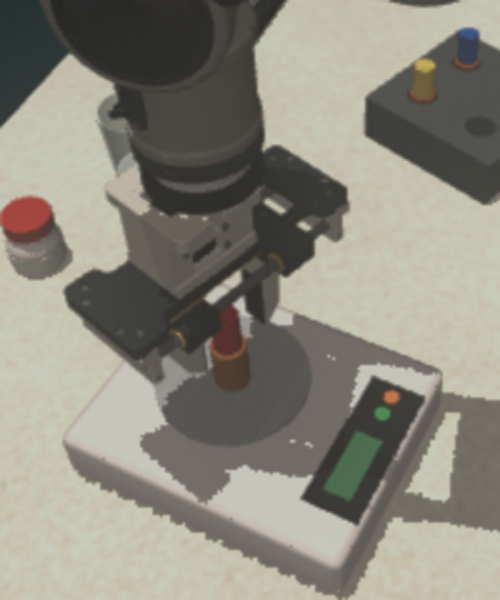

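The vial stands upright at the middle of the pan, foot near crop (231,385), with both fingers clear of it. I rise straight up and check again.

```bash
python3 -m handwheel '[{"claw":60,"dx":0,"dy":0,"dz":-6,"rx":0,"ry":0,"rz":0},{"claw":60,"dx":0,"dy":0,"dz":-16,"rx":0,"ry":0,"rz":0},{"claw":60,"dx":0,"dy":0,"dz":-25,"rx":0,"ry":0,"rz":0},{"claw":60,"dx":0,"dy":0,"dz":-25,"rx":0,"ry":0,"rz":0},{"claw":60,"dx":0,"dy":0,"dz":-20,"rx":0,"ry":0,"rz":0},{"claw":60,"dx":0,"dy":0,"dz":-10,"rx":0,"ry":0,"rz":0},{"claw":60,"dx":0,"dy":0,"dz":0,"rx":0,"ry":0,"rz":0},{"claw":60,"dx":0,"dy":0,"dz":0,"rx":0,"ry":0,"rz":0},{"claw":60,"dx":0,"dy":0,"dz":0,"rx":0,"ry":0,"rz":0}]'
python3 - <<'E'
from h import *
from plant import bot
c=bot.capture("side")
print(proj(c,[[580,168,75],[580,168,151]]).round(1).tolist())
cv2.imwrite("pics/s5.png",cv2.resize(c["frame"][80:330,190:440],None,fx=2.4,fy=2.4,interpolation=2)[:,:,::-1])
E
```

```text
time: 10.05
tool_pos: [580.0, 167.7, 222.9]
tcp_rot: [3.14, 0.002, -0.399]
contact_force: [-0.0, -0.2, 0.2]
grip_width: 60.2
[[263.0, 251.1], [259.3, 226.0]]
```

View pics/s5.png

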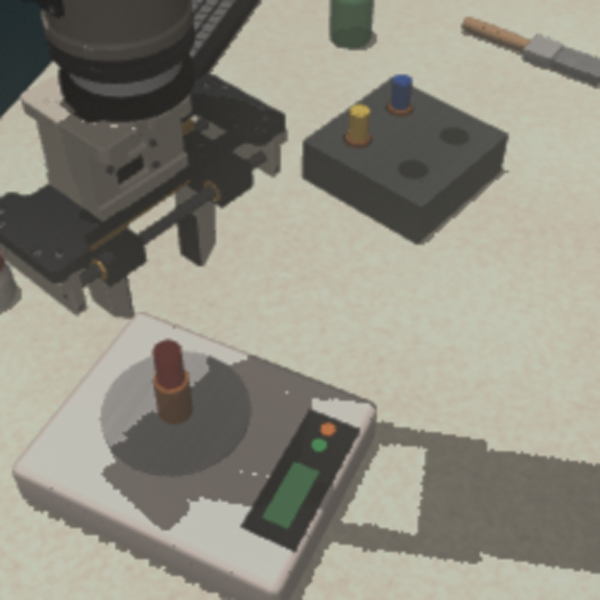

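The red vial stands upright and alone at the pan's centre (foot at crop (174,415), cap top at (167,350), as projected). Yellow and blue are in their pockets and the gripper is well clear, so I hand in.

```bash
python3 -c "
from plant import bot
print(bot.close_job())"
```

```text
the job is handed in; nothing more can be done
None
```

The red-capped vial is standing upright and released at the centre of the balance pan, and the job was handed in at about 10 s of the 35 s allowed. No verdict was reported.

- **Grasp and lift:** I located the vial from both cameras at (480, -212) mm and gripped it by its cap. The fingers closed to 21.3 mm on the 22 mm cap. I then drew it straight up to about 167 mm (its midpoint), upright in the side view.
- **Placing:** I carried it to the pan at (580, 168) mm and lowered it in small steps until it touched, with a force of 4 N at the expected height. Then I opened the fingers and rose 100 mm.
- **Last checks:** The final side picture shows the vial where the pan-centre projection predicts, and the yellow and blue vials seated in their pockets. The tool force is about 0.3 N or less, so the arm is touching nothing.
- **Disagreements:** My first colour masks caught only the cap tops, which put the two cameras about 20 mm apart. Measuring the cap tops by hand at their known height brought them within about 3 mm. The first move commands were refused because some keys were missing, and nothing moved.

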